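# Seat the sintered disc in the filter stand and close the keeper

### The arm

A 6-joint arm with a two-finger parallel gripper is mounted at the origin on the work surface. World frame = base frame: x ahead of the robot, y to its left, z up, the work surface at z = 0. Lengths are in mm, angles in rad, forces in N, time in s.
With the tool pointing down it reaches from about 400 to 825 mm from the base axis. Payload 7 kg.
Tool frame: the origin (TCP) lies at the very end of the fingers, on their centre line; the grasp point (between the pads) lies 19 mm behind it; z points along the fingers, y is the line along which they close (so a half turn about z gives the same grasp; the last joint's range is limited). The gripper opens to 88 mm and grips with 3 to 60 N. Pads are 19 mm wide; open, the fingers measure 130 mm over their backs; the gripper's body (78 mm by 193 mm) begins 47 mm behind the grasp point.
Start: joints at [-0.987, 0.359, 0.012, 0, -1.224, -0.288], TCP at [196.739, -645.669, 195.061] pointing down, gripper open.
Joint ranges: [-3.07, 3.07], [-1.43, 2.12], [-1.02, 1.25], [-3.03, 1.67], [-3.05, -0], [-3.03, 3.03]. Speed limits (rad/s): [2.39, 2.39, 3.01, 3.14, 3.14, 3.14].

### API

Orientations are given as a unit quaternion [x, y, z, w].
In Python, from workcell import readout, get_image, robot, finder gives the robot as it stands.
- The arm moves only by the tool apply_moves, never from a script. Its argument "deltas" is one flat list of numbers, 4 for each row, row after row: the shift along the tool's x, y, z in mm, then the turn about the tool's z in rad. A call has 1 to 12 rows; each row is the pose to reach, as a shift and turn from the pose commanded when the call began, along the tool's axes at that moment; what a row does not reach only later rows make up. A row lasts 1/10 s, in which the tool goes at most 50 mm and 8.59 degrees, less where a joint would pass 70% of its speed; a pose out of reach is approached as far as the arm can. A call with a gripper value outside its range is refused whole. "grip" is the opening, from 0 (shut) to 1 (fully open), set as the call begins (left out, the last holds). The fingers move at their own pace and stop on an object; "force" is the grip in N (left out, the last holds). Time passes only in rows, so rows that repeat a pose let the fingers close. It gives the time, the measured TCP pose, the force, the opening and the grip force at its end, in the units of the state.
- readout.sense(): the state, without advancing time (a new reading comes with each control period).
- get_image(name): name is "side" or "top"; returns a dict with "color" (400x640x3 uint8, blue, green, red), "K" (3x3 intrinsics, pixels), "distortion" ([k1, k2, p1, p2, k3] as OpenCV has them; the pictures are not rectified), "cam_to_world" (4x4, takes a point from camera to world coordinates). Camera axes: x right, y down, z forward; pixel columns grow to the right and rows downward; lengths in mm; the calibration is good to about 2 mm. A picture is of the moment at which its call begins. There is no depth.
- robot.job_done(): hands the job in; it is judged then, once.
Trained networks look in a picture, given as the dict that the camera call returned (one of the last four; its "shot" number tells which), for a name from the list of things; names that differ only in an ending like _2 or _b are one class to them, and where a whole thing is asked for, a point or a joint stands for the part that bears it (a point fixed in the world has none). Each returns a list of dicts, best first, with "p" (0 to 1); they miss things now and then, are a little off and sometimes report something else, mostly with a low value. They report only what shows in the picture. A call takes as long as a camera call. They do not tell look-alikes from the thing itself.
- finder.regions_of(picture, label): "pixels" (400x640 bool, what is visible of it) and "at" ([column, row] in pixels, amid what is visible of it).
The state is a dict: "clock": time; "joint_positions": joint angles; "dq": joint speeds; "effort": joint torques, N m; "tool_pos": TCP position; "ee_rot": TCP orientation; "ft_force": force on the tool from outside, world axes, zero at the start; "torque": the same for the moment, N m; "grip_width": finger opening in mm; "grip_force": force on a finger pad.
Only numpy, scipy, OpenCV 4.12 (cv2) and the standard library are available. Lean on these libraries where they do the work, as an engineer would, in place of code of your own. Each camera call takes 0.05 s, during which the arm holds its last target. There are 200 camera calls.

### The job

Push the loose sintered disc across the deck of the filter stand until it drops flat into the round recess; do not pick it up. Then push the keeper round by its upright pin until it meets its stop over the seated disc. Leave the bottle, beaker and stopper where they stand, and finish with the robot clear of everything.

Things in the scene. Friction and masses are not known exactly. Their poses are not given: they have to be found in the camera images.
- stand: Fixed white plastic filter stand on the bench: a flat plate 155 mm (its x) by 225 mm (its y), 25 mm thick. Its origin lies on the bench directly below the centre of the recess; its z is up. In its own frame the plate runs from x -65 to +90 mm and from y -135 to +90 mm, and its top (the deck) is at z 25 mm. The keeper's pivot is at x 65 mm, y 0.
- recess (a point): Centre of the round recess, at the level of the deck (25 mm above the bench). The recess is 54 mm across and 8 mm deep with a flat floor and a plain edge (no raised lip). Axes as those of the stand.
- frit_center (a point): Centre (half-way up) of the loose sintered-steel disc, 50 mm across and 8 mm thick, about 60 to 110 g, lying flat on the deck at the stand's -y side of the recess (its centre then stands 4 mm above the deck). Seated, it lies flat, with its top flush with the deck and its centre 4 mm below it.
- frit: The same disc; origin at the centre of its underside, z is its own axis (up when it lies flat).
- keeper_pin (a point): Point on the axis of the keeper's upright black pin (12 mm across), 26 mm above the deck; the pin's top is 37 mm above the deck. The keeper is a flat aluminium bar 14 mm wide, from 3 to 9 mm above the deck, so it passes over a seated disc only. The pin is 75 mm from the pivot; the bar ends 11 mm beyond it. The pivot's head is 20 mm across, 13 mm above the deck.
- keeper (a joint): Angle of the keeper about its vertical pivot, counter-clockwise seen from above (rad): at 0 it is parked, pointing from the pivot along the stand's +y; at 1.571 it meets its stop and points along the stand's -x, across the recess. It turns with light friction (under 1 N at the pin) and stays where it is left.
- reagent: Amber reagent bottle, 68 mm across and 130 mm tall, standing on the bench to the left (+y) of the stand; origin at the centre of its underside. To be left alone.
- beaker: Glass beaker, 70 mm across and 85 mm tall, standing on the bench to the right (-y) of the stand; origin at the centre of its underside. To be left alone.
- stopper: Black rubber stopper, 46 mm across and 34 mm tall, standing on the bench beyond the stand (+x); origin at the centre of its underside. To be left alone.
There are look-alikes about, which are no part of the job. Of the things shaped like the frit, the dark steel one is meant.

How it is judged:
By the outcome, as a careful person would: the job done as asked, in the order asked, and still so for the second after the job is handed in, with the robot touching nothing.
It also fails if it takes over 51 s, if anything falls off the work surface, if the arm or the gripper's body presses on something with over 40 N, if the wrist force passes 120 N, or if a joint passes its speed limit or range.

## Working session

There is one attempt and no reset: what is moved stays moved. The work goes in short steps, Python scripts to look and compute and a tool call to move; the robot and the scene stay as the last step left them, time stands still between calls to the robot, and variables do not carry over. Pictures are saved under pics/ and viewed, at most 10 in all, crops included, and the job is handed in when it is done.

Besides the shell and the picture viewer there is one more tool, called as name(argument=value, ...) on one line, values as JSON. apply_moves: Moves the arm, as the interface text tells. Its arguments: {"type":"object","properties":{"deltas":{"type":"array","items":{"type":"number"}},"grip":{"type":"number"},"force":{"type":"number"}},"required":["deltas"]}

```bash
mkdir -p pics; ls; cat > h.py <<'E'
import numpy as np, cv2
from workcell import readout, get_image, robot, finder
def ray(im,px):
    K=np.array(im["K"],float);D=np.array(im["distortion"],float);T=np.array(im["cam_to_world"],float)
    u=cv2.undistortPoints(np.array(px,float).reshape(-1,1,2),K,D).reshape(-1,2)
    d=np.c_[u,np.ones(len(u))]@T[:3,:3].T
    return T[:3,3],d
def onz(im,px,z):
    o,d=ray(im,px); return o+d*((z-o[2])/d[:,2])[:,None]
def proj(im,P):
    T=np.linalg.inv(np.array(im["cam_to_world"],float))
    r=cv2.Rodrigues(T[:3,:3])[0]
    return cv2.projectPoints(np.array(P,float).reshape(-1,1,3),r,T[:3,3],np.array(im["K"],float),np.array(im["distortion"],float))[0].reshape(-1,2)
E
python3 - <<'E'
from h import *
for n in("top","side"):
    im=get_image(n); cv2.imwrite(f"pics/{n}0.png",im["color"])
    print(n,np.round(im["cam_to_world"],3).tolist())
    for l in("stand","frit","keeper","keeper_pin","recess","reagent","beaker","stopper"):
        try:
            for r in finder.regions_of(im,l): print(l,round(r["p"],2),np.round(r["at"]),r["pixels"].sum())
        except Exception as e: print(l,e)
s=readout.sense();print(s)
E
```

```text
pics
top [[-0.037, -0.979, 0.199, 436.432], [-0.999, 0.037, -0.003, 4.656], [-0.004, -0.199, -0.98, 1100.34], [0.0, 0.0, 0.0, 1.0]]
stand 0.81 [326. 218.] 4736
frit 0.79 [347. 199.] 278
frit 0.72 [399. 179.] 252
frit 0.7 [326. 159.] 262
keeper 0.54 [482. 265.] 826
keeper 0.44 [296. 211.] 227
keeper_pin 0.67 [300. 204.] 201
keeper_pin 0.29 [349. 203.] 268
recess 0.6 [325. 217.] 4727
reagent 0.95 [156. 255.] 857
beaker 0.67 [482. 265.] 851
stopper 0.52 [291. 137.] 207
side [[0.987, -0.072, 0.145, 459.772], [-0.161, -0.523, 0.837, -1046.79], [0.015, -0.849, -0.527, 705.995], [0.0, 0.0, 0.0, 1.0]]
stand 0.57 [302. 222.] 3671
frit 0.7 [362. 272.] 298
frit 0.67 [368. 226.] 202
frit 0.6 [319. 229.] 243
keeper 0.52 [304. 199.] 223
keeper_pin 0.46 [306. 202.] 252
reagent 0.75 [257. 140.] 774
beaker 0.86 [252. 324.] 1780
beaker 0.57 [302. 224.] 3692
stopper 0.76 [380. 199.] 239
{'clock': 0.9, 'joint_positions': array([-9.86912630e-01,  3.58602365e-01,  1.19018137e-02,  2.71286804e-06,
       -1.22410547e+00, -2.88088653e-01]), 'dq': array([ 0.00010348, -0.00041472,  0.00147411,  0.00070606, -0.0024422 ,
        0.00101861]), 'effort': array([-1.23194386e-03, -5.82356787e+01,  2.93303043e+01,  7.00252175e+00,
        1.25068778e-02, -9.54868142e-06]), 'tool_pos': array([ 196.72976614, -645.67136188,  195.06099333]), 'ee_rot': array([-1.47359390e-01,  9.89083015e-01,  3.85395203e-06, -3.20288550e-06]), 'ft_force': array([-0.28352007, -0.15888572,  0.16574303]), 'torque': array([ 0.0130269 ,  0.00741749, -0.02631447]), 'grip_force': 0.0, 'grip_width': 87.63212733796631}
```

View pics/top0.png

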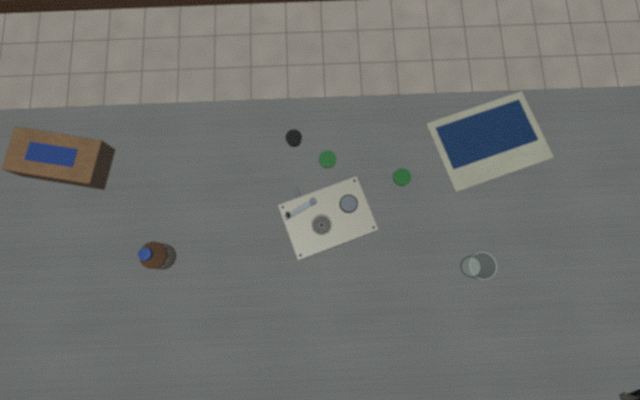

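View pics/side0.png

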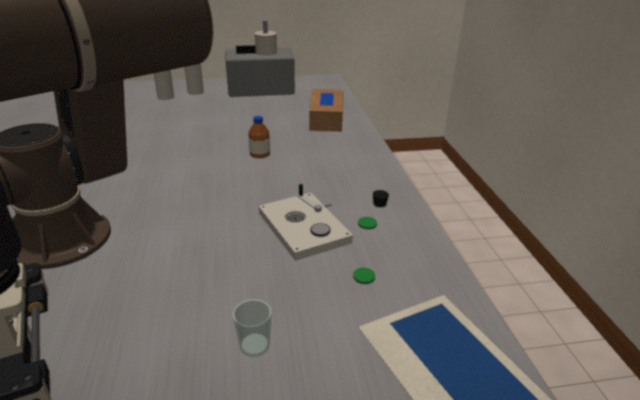

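The top view shows the recess at about (321,225), the dark disc at (348,203), the pivot at (313,201) and the pin at (287,215). The green discs at (327,159) and (401,177) are look-alikes. In the side view, the stand is at about (305,222). Next I'll enlarge the stand and fit its pose.

```bash
cat > fit.py <<'E'
from h import *
from scipy.optimize import least_squares
def R(a): return np.array([[np.cos(a),-np.sin(a)],[np.sin(a),np.cos(a)]])
def s2w(p,P): P=np.atleast_2d(np.array(P,float)); return np.c_[P[:,:2]@R(p[2]).T+p[:2],P[:,2]]
def quad(im):
    r=[q for q in finder.regions_of(im,"stand")][0]
    m=cv2.dilate(r["pixels"].astype(np.uint8),np.ones((9,9)))
    g=im["color"].min(2); m=((g>135)&(m>0)).astype(np.uint8)
    m=cv2.morphologyEx(m,cv2.MORPH_CLOSE,np.ones((5,5)))
    c=max(cv2.findContours(m,cv2.RETR_EXTERNAL,cv2.CHAIN_APPROX_NONE)[0],key=cv2.contourArea)
    return cv2.convexHull(c).reshape(-1,2).astype(float),m
E
python3 - <<'E'
from fit import *
im=get_image("top"); im2=get_image("side")
g=im["color"].min(2); print("gray plate",g[240,300],"bench",g[290,330])
crop=cv2.resize(im["color"][130:270,270:420],None,fx=5,fy=5,interpolation=cv2.INTER_CUBIC)[:600]
c2=cv2.resize(im2["color"][170:270,245:395],None,fx=5,fy=5,interpolation=cv2.INTER_CUBIC)
cv2.imwrite("pics/tc.png",crop[:,:750]);cv2.imwrite("pics/sc.png",c2)
h,m=quad(im); print(m.sum(),cv2.boxPoints(cv2.minAreaRect(h.astype(np.float32))).round(1).tolist())
print([tuple(x) for x in cv2.approxPolyDP(h.astype(np.float32),4,True).reshape(-1,2)])
b=onz(im,cv2.boxPoints(cv2.minAreaRect(h.astype(np.float32))),25);print(b.round(1).tolist())
print("recess,disc,pivot,pin",onz(im,[[321,225],[348,203],[313,201]],30).round(1).tolist(), onz(im,[[287,215]],55).round(1))
E
```

```text
gray plate 158 bench 111
4070 [[277.1000061035156, 205.0], [356.8999938964844, 175.0], [377.29998779296875, 229.5], [297.5, 259.3999938964844]]
[(np.float32(356.0), np.float32(178.0)), (np.float32(376.0), np.float32(229.0)), (np.float32(298.0), np.float32(258.0)), (np.float32(279.0), np.float32(205.0))]
[[630.2, 97.2, 25.0], [704.1, -120.0, 25.0], [554.6, -165.0, 25.0], [484.7, 47.0, 25.0]]
recess,disc,pivot,pin [[571.5, -17.4, 30.0], [627.4, -91.4, 30.0], [636.3, 1.2, 30.0]] [[597.5  69.6  55. ]]
```

View pics/tc.png

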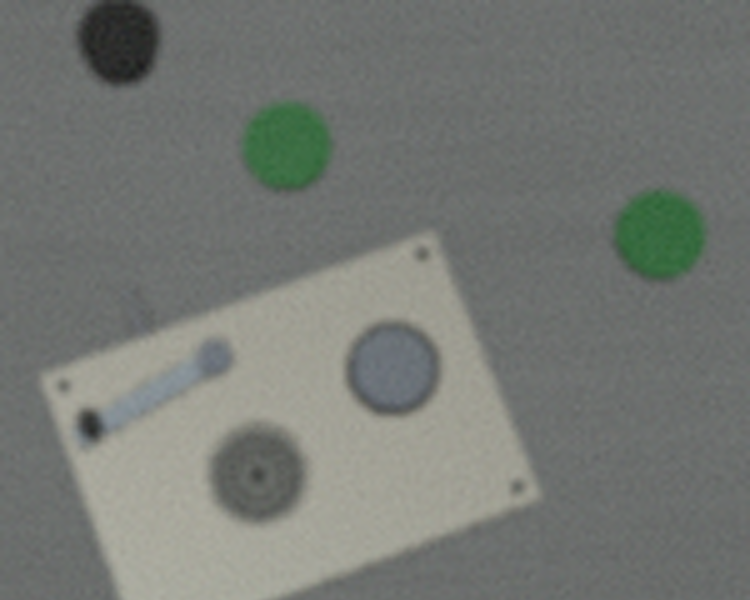

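View pics/sc.png

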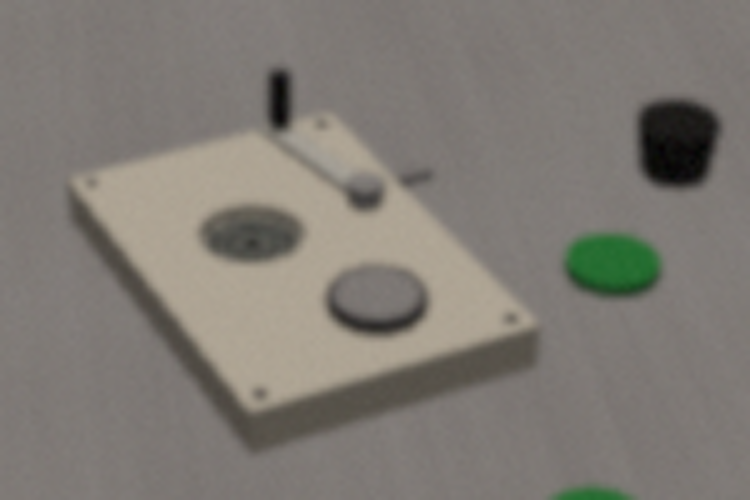

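```bash
cat > m.py <<'E'
from fit import *
from scipy.spatial.transform import Rotation as Ro
C=np.array([[-65,-135,25],[90,-135,25],[90,90,25],[-65,90,25]],float)
def blob(im,at,pred,r=16):
    # centre of the pixels that pred picks around at, largest component
    m=pred(im).astype(np.uint8); k=np.zeros_like(m); cv2.circle(k,tuple(int(round(v)) for v in at),r,1,-1); m&=k
    m=cv2.morphologyEx(m,cv2.MORPH_CLOSE,np.ones((5,5)))
    n,l,s,c=cv2.connectedComponentsWithStats(m); i=1+np.argmax(s[1:,4]); return c[i],s[i,4]
def outline(p,im):
    P=[]
    for a,b in zip(C,np.roll(C,-1,0)): P+= [a+(b-a)*t for t in np.linspace(.1,.9,9)]
    return proj(im,s2w(p,P))
def fitstand(im,p0):
    # edge points: strongest gradient along normals of the projected deck outline
    g=cv2.GaussianBlur(im["color"].astype(np.float32).mean(2),(0,0),1); p=np.array(p0,float)
    for w in (6,4,3,3):
        q=outline(p,im); q2=outline(p+[0,0,1e-4],im)
        nrm=[];pts=[]
        for e in range(4):
            s=q[9*e:9*e+9]; d=s[-1]-s[0]; n=np.array([-d[1],d[0]])/np.hypot(*d)
            for c in s:
                t=np.arange(-w,w+.01,.25); xy=c+t[:,None]*n
                v=cv2.remap(g,xy[:,0].astype(np.float32)[None],xy[:,1].astype(np.float32)[None],1)[0]
                pts.append(c+n*t[1:-1][np.argmax(abs(v[2:]-v[:-2]))]); nrm.append(n)
        pts=np.array(pts);nrm=np.array(nrm)
        r=least_squares(lambda x:(((outline(x,im)-pts)*nrm).sum(1)),p,loss="soft_l1",f_scale=.5,x_scale=[1,1,.01]); p=r.x
    return p,np.abs(r.fun).mean()
E
python3 - <<'E'
from m import *
T=get_image("top");S=get_image("side")
p0=[571,-17,np.arctan2(97.2+120,630.2-704.1)-np.pi/2]
for n,im in(("top",T),("side",S)):
    p,e=fitstand(im,p0); print(n,p.round(3),round(e,2))
    q=proj(im,s2w(p,[[0,0,25],[65,0,38],[65,75,62],[65,75,34]])); print("pred recess,pivot,pintop,pinbase px",q.round(1).tolist())
dark=lambda im:im["color"].min(2)<125
def redl(im): c=im["color"].astype(int); return (c[...,2]-c[...,0])<5   # bluish-grey, plate is warm
for n,im,r,d in(("top",T,(321,225),(348.6,203.6)),("side",S,(295.4,216.6),(320.3,229.2))):
    for nm,at,z in(("recess",r,25),("disc",d,33)):
        for pn,pr in(("dark",dark),("red",redl)):
            try: c,a=blob(im,at,pr,14); print(n,nm,pn,c.round(1),a,onz(im,[c],z).round(1))
            except Exception as ex: print(n,nm,pn,ex)
s=readout.sense();print(Ro.from_quat(s["ee_rot"]).as_matrix().round(3).tolist(),s["clock"])
E
```

```text
top [ 5.74564e+02 -1.79500e+01  3.19000e-01] 0.23
pred recess,pivot,pintop,pinbase px [[321.1, 224.1], [312.5, 200.5], [285.1, 208.8], [285.9, 210.5]]
side [ 5.76498e+02 -1.97990e+01  3.18000e-01] 0.28
pred recess,pivot,pintop,pinbase px [[295.0, 216.2], [317.8, 205.9], [305.0, 184.9], [305.0, 193.9]]
top recess dark [321.2 224.3] 305 [[574.1 -18.1  25. ]]
top recess red [321.2 224.6] 255 [[573.2 -17.9  25. ]]
top disc dark [348.2 203.2] 296 [[626.3 -91.6  33. ]]
top disc red [348.2 203.2] 259 [[626.4 -91.5  33. ]]
side recess dark [294.8 216.3] 206 [[576.  -20.6  25. ]]
side recess red [294.8 217.5] 35 [[575.2 -26.   25. ]]
side disc dark [320.  229.8] 256 [[627.6 -99.6  33. ]]
side disc red [320.  234.4] 16 [[ 624.5 -118.6   33. ]]
[[-0.957, -0.292, 0.0], [-0.292, 0.957, -0.0], [-0.0, -0.0, -1.0]] 1.15
```

apply_moves(deltas=[-20,12,0,0.05,-55,34,0,0.15,-97,60,0,0.29,-139,86,0,0.43,-181,111,0,0.57,-223,137,0,0.71,-265,163,0,0.85,-307,188,0,0.99,-349,214,0,1.13,-391,240,0,1.258,-433,266,0,1.258,-475,292,0,1.258], grip=0.34)

```text
clock: 2.35
tool_pos: [558.1, -236.4, 195.5]
ee_rot: [0.463, 0.886, 0.0, 0.0]
ft_force: [1.4, -1.0, -0.9]
grip_width: 29.7
grip_force: 0.0
```

apply_moves(deltas=[9,38,0,0,20,80,10,0,28,115,25,0,31,127,60,0,31,127,95,0,31,127,125,0,31,127,135,0,31,127,135,0,31,127,135,0,31,127,135,0])

```text
clock: 3.35
tool_pos: [644.8, -140.3, 62.2]
ee_rot: [0.463, 0.886, 0.001, 0.001]
ft_force: [0.0, -0.4, -0.3]
grip_width: 30.1
grip_force: 0.0
```

```bash
cat > look.py <<'E'
from m import *
import sys
n=sys.argv[1]
T=get_image("top");S=get_image("side")
a=cv2.resize(T["color"][160:270,265:395],None,fx=4,fy=4,interpolation=cv2.INTER_CUBIC)
b=cv2.resize(S["color"][150:260,250:370][:, :],None,fx=4,fy=4,interpolation=cv2.INTER_CUBIC)
h=max(a.shape[0],b.shape[0]); f=lambda x:cv2.copyMakeBorder(x,0,h-x.shape[0],0,0,0)
im=np.hstack([f(a),f(b)]); im=cv2.resize(im,None,fx=.8,fy=.8,interpolation=cv2.INTER_AREA); im=np.clip(im*1.4,0,255).astype(np.uint8)
cv2.imwrite(f"pics/{n}.png",im)
s=readout.sense(); print(im.shape,s["tool_pos"].round(1),s["clock"],s["ft_force"].round(1))
E
python3 look.py l1
```

```text
(352, 800, 3) [ 644.4 -140.3   61.9] 3.45 [-0.6  0.1 -0.6]
```

View pics/l1.png

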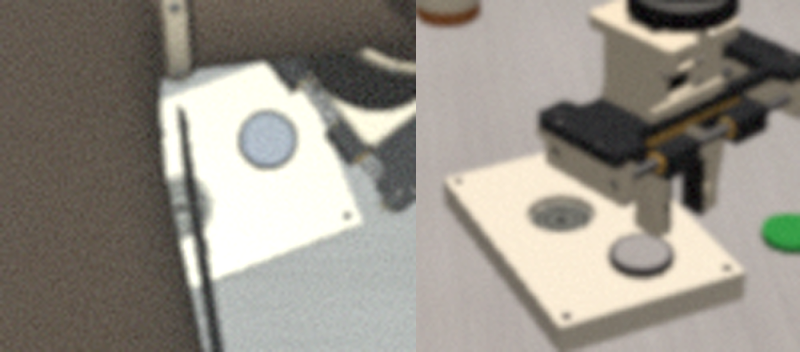

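apply_moves(deltas=[0,6,5,0,0,12.5,15,0,0,12.5,25,0,0,12.5,31,0,0,12.5,34,0,0,12.5,34,0,0,12.5,34,0])

```text
clock: 4.15
tool_pos: [653.7, -133.1, 26.1]
ee_rot: [0.463, 0.886, -0.0, 0.0]
ft_force: [-0.6, -0.0, -0.1]
grip_width: 29.7
grip_force: 0.0
```

```bash
python3 - <<'E'
from m import *
T=get_image("top"); s=readout.sense(); p=s["tool_pos"]; M=Ro.from_quat(s["ee_rot"]).as_matrix()
dk=lambda im:(im["color"][...,2].astype(int)-im["color"][...,0])<5
c,a=blob(T,(348.2,203.2),dk,12); d=onz(T,[c],33)[0]
print(p,s["ft_force"],c,a,d.round(1),"disc in tool",(M.T@(d-p)).round(1),"recess in tool",(M.T@(np.array([575.3,-18.7,25])-p)).round(1))
E
```

```text
[ 653.87443522 -133.09096173   26.34742682] [ 1.47942733 -0.43219998 -0.26141929] [348.18503937 203.34251969] 254 [626.  -91.5  33. ] disc in tool [50.1  0.9 -6.7] recess in tool [138.8   0.9   1.3]
```

apply_moves(deltas=[2,1,-2,0,8,1,-2,0,14,1,-2,0,18,1,-2,0,22,1,-2,0,27,1,-2,0,32,1,-2,0,38,1,-2,0,44,1,-2,0,50,1,-2,0,56,1,-2,0,60,1,-2,0])

```text
clock: 5.4
tool_pos: [619.9, -82.7, 28.1]
ee_rot: [0.463, 0.887, 0.0, -0.0]
ft_force: [0.1, 0.1, -0.2]
grip_width: 29.9
grip_force: 0.0
```

apply_moves(deltas=[4,0,0,0,9,0,0,0,14,0,0,0,18,0,0,0,22,0,0,0,26,0,0,0,30,0,0,0,33,0,0,0,36,0,0,0,36,0,0,0])

```text
clock: 6.4
tool_pos: [599.5, -53.4, 28.1]
ee_rot: [0.463, 0.887, 0.0, -0.0]
ft_force: [0.2, 1.0, -0.1]
grip_width: 30.0
grip_force: 0.0
```

```bash
python3 look.py l2; python3 - <<'E'
from m import *
s=readout.sense(); p=s["tool_pos"]; M=Ro.from_quat(s["ee_rot"]).as_matrix()
print("recess in tool",(M.T@(np.array([575.3,-18.7,25])-p)).round(1))
E
```

```text
(352, 800, 3) [599.7 -53.6  28.1] 6.5 [-0.2 -0.2  0.6]
recess in tool [42.6 -0.   3.1]
```

View pics/l2.png

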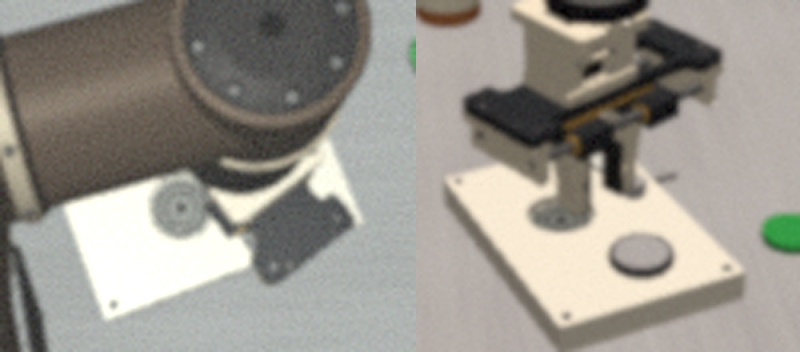

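The picture shows the disc unmoved at crop (640,255), with the fingers now past it near the recess and no force felt. I'll compare the projected finger tips with where they show in the picture.

```bash
python3 - <<'E'
from m import *
S=get_image("side"); s=readout.sense(); p=s["tool_pos"]; M=Ro.from_quat(s["ee_rot"]).as_matrix()
x0,y0,f=240,130,6
im=cv2.resize(S["color"][y0:y0+98,x0:x0+130],None,fx=f,fy=f,interpolation=cv2.INTER_CUBIC); im=np.clip(im*1.4,0,255).astype(np.uint8)
def mk(P,c):
    for q in proj(S,P): cv2.circle(im,tuple(int(v) for v in ((q+.5-[x0,y0])*f)),4,c,-1)
print(p,s["grip_width"])
mk([p],(0,0,255))
for y in(-15,-36,15,36): mk([p+M@np.array([x,y,0]) for x in(-9.5,9.5)],(255,0,0))
mk([p+M@np.array([0,0,-50])],(0,255,255))
mk([[626.5,-92.5,33],[575.3,-18.7,25]],(0,200,0))
cv2.imwrite("pics/d.png",im); print(im.shape)
E
```

```text
[599.69719767 -53.67888744  28.08936327] 29.49458893749973
(588, 780, 3)
```

View pics/d.png

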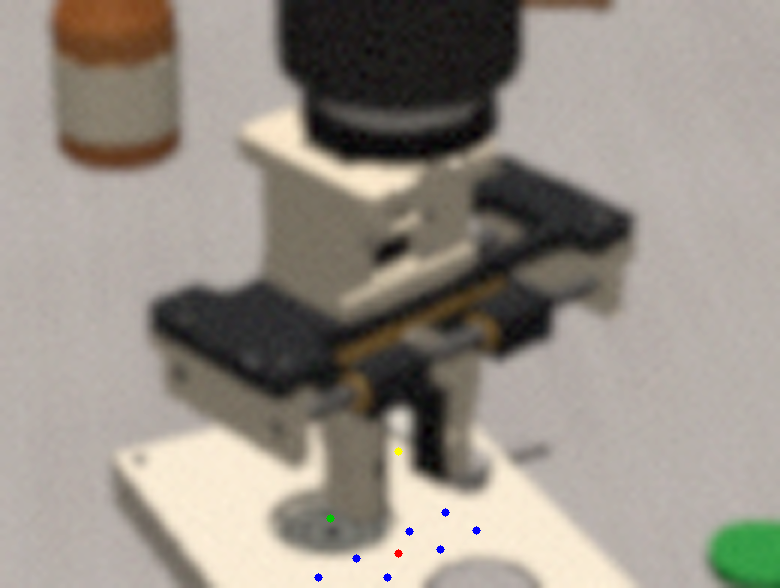

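The tips show about 50 crop px (roughly 25 mm) above where the readout puts them, so they passed over the disc. I'll go back behind the disc, then lower them gradually while watching the force.

apply_moves(deltas=[0,0,-10,0,-15,0,-10,0,-45,0,-10,0,-75,0,-10,0,-92,0,-10,0,-97,0,-5,0,-97,0,0,0,-97,0,0,0,-97,0,0,0])

```text
clock: 7.45
tool_pos: [654.5, -132.6, 27.9]
ee_rot: [0.462, 0.887, -0.0, -0.0]
ft_force: [-0.1, -0.3, -0.6]
grip_width: 29.9
grip_force: 0.0
```

```bash
cat > tip.py <<'E'
from m import *
import sys
s=readout.sense(); p=s["tool_pos"]; M=Ro.from_quat(s["ee_rot"]).as_matrix()
out=[]
for n,x0,y0 in(("top",320,165),("side",280,170)):
    S=get_image(n); f=6; w,h=66,95
    im=cv2.resize(S["color"][y0:y0+h,x0:x0+w],None,fx=f,fy=f,interpolation=cv2.INTER_CUBIC); im=np.clip(im*1.5,0,255).astype(np.uint8)
    def mk(P,c):
        for q in proj(S,P): cv2.circle(im,tuple(int(v) for v in ((q+.5-[x0,y0])*f)),3,c,-1)
    w2=s["grip_width"]/2
    for z,c in((0,(255,0,0)),(-25,(0,0,255))):
        for y in(-w2,-w2-21,w2,w2+21): mk([p+M@np.array([x,y,z]) for x in(-9.5,9.5)],c)
    out.append(im)
cv2.imwrite(f"pics/{sys.argv[1]}.png",np.hstack(out)); print(p.round(1),s["ft_force"].round(1),s["clock"],np.hstack(out).shape)
E
python3 tip.py t1
```

```text
[ 654.5 -132.6   27.9] [-0.1 -0.3 -0.6] 7.45 (570, 792, 3)
```

View pics/t1.png

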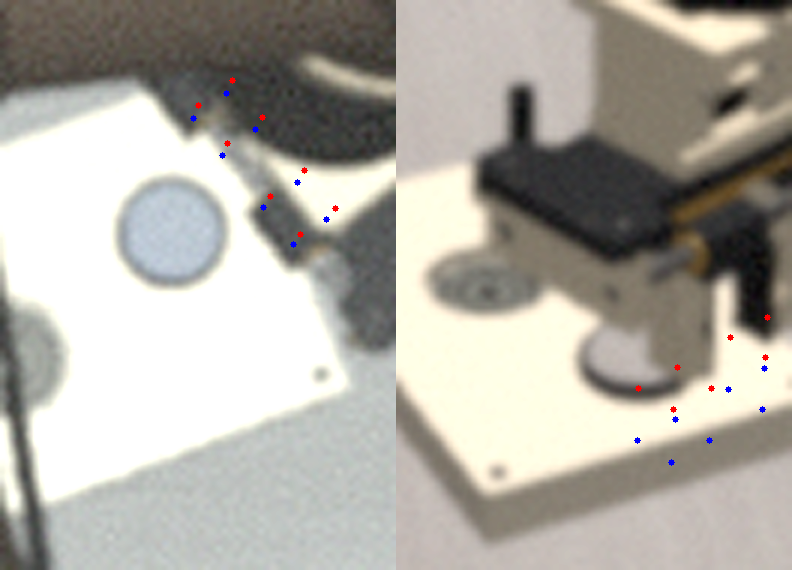

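apply_moves(deltas=[4,0,4,0,8,0,8,0,8,0,12,0,8,0,16,0,8,0,18,0,8,0,18,0,8,0,18,0])

```text
clock: 8.25
tool_pos: [650.6, -126.8, 10.0]
ee_rot: [0.463, 0.886, -0.0, -0.0]
ft_force: [0.1, 0.6, 0.0]
grip_width: 30.2
grip_force: 0.0
```

```bash
python3 tip.py t2; python3 -c "
from workcell import readout;print(readout.sense()['joint_positions'].round(4))"
```

```text
[ 650.6 -126.8   10. ] [0.1 0.6 0. ] 8.25 (570, 792, 3)
[ 0.1011  0.4983 -0.227   0.     -0.8453 -2.6343]
```

View pics/t2.png

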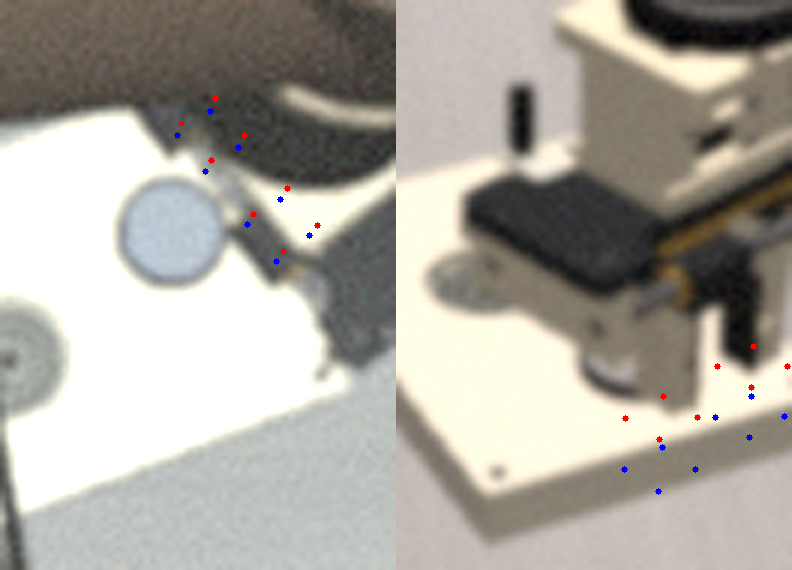

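The second picture shows the tip at about crop (680,410) on the side view. That is above the disc and still clearly higher than the readout's z, while the x and y agree. So the readout's z is well off, and I'll find the deck by touch.

apply_moves(deltas=[0,0,2,0,0,0,4,0,0,0,5,0,0,0,6,0,0,0,6,0])

```text
clock: 8.85
tool_pos: [650.4, -126.7, 3.9]
ee_rot: [0.463, 0.886, -0.0, -0.0]
ft_force: [0.5, -0.0, -0.7]
grip_width: 29.8
grip_force: 0.0
```

apply_moves(deltas=[0,0,1,0,0,0,2,0,0,0,2,0])

```text
clock: 9.15
tool_pos: [650.4, -126.7, 1.9]
ee_rot: [0.463, 0.886, -0.0, -0.0]
ft_force: [-0.3, 0.4, -0.7]
grip_width: 29.8
grip_force: 0.0
```

apply_moves(deltas=[0,0,1,0,0,0,2,0,0,0,2,0])

```text
clock: 9.45
tool_pos: [650.4, -126.7, -0.1]
ee_rot: [0.463, 0.886, -0.0, -0.0]
ft_force: [-0.1, 0.5, 0.2]
grip_width: 29.8
grip_force: 0.0
```

apply_moves(deltas=[0,0,1,0,0,0,1,0,0,0,1,0])

```text
clock: 9.75
tool_pos: [650.5, -126.7, -1.0]
ee_rot: [0.463, 0.886, -0.0, -0.0]
ft_force: [0.1, 0.7, -1.2]
grip_width: 29.9
grip_force: 0.0
```

apply_moves(deltas=[0,0,1,0,0,0,1,0,0,0,1,0])

```text
clock: 10.05
tool_pos: [650.5, -126.7, -2.0]
ee_rot: [0.463, 0.886, -0.0, -0.0]
ft_force: [0.8, 0.4, -0.2]
grip_width: 29.5
grip_force: 0.0
```

apply_moves(deltas=[0,0,1,0,0,0,1,0,0,0,1,0])

```text
clock: 10.35
tool_pos: [650.5, -126.7, -3.0]
ee_rot: [0.463, 0.886, -0.0, -0.0]
ft_force: [-1.2, -0.6, 0.3]
grip_width: 29.7
grip_force: 0.0
```

apply_moves(deltas=[0,0,1,0,0,0,1,0])

```text
clock: 10.55
tool_pos: [650.4, -126.7, -4.1]
ee_rot: [0.463, 0.886, -0.0, -0.0]
ft_force: [-0.6, 0.0, 0.2]
grip_width: 29.4
grip_force: 0.0
```

apply_moves(deltas=[0,0,1,0,0,0,1,0])

```text
clock: 10.75
tool_pos: [650.4, -126.7, -5.1]
ee_rot: [0.463, 0.886, -0.0, -0.0]
ft_force: [-0.5, -0.4, 0.3]
grip_width: 29.9
grip_force: 0.0
```

apply_moves(deltas=[0,0,1,0,0,0,1,0])

```text
clock: 10.95
tool_pos: [650.5, -126.7, -6.0]
ee_rot: [0.463, 0.886, -0.0, -0.0]
ft_force: [0.2, -0.9, -0.9]
grip_width: 30.0
grip_force: 0.0
```

apply_moves(deltas=[0,0,1,0,0,0,1,0])

```text
clock: 11.15
tool_pos: [650.6, -126.7, -6.1]
ee_rot: [0.463, 0.887, -0.0, 0.0]
ft_force: [-2.7, 0.9, 6.4]
grip_width: 29.6
grip_force: 3.0
```

Contact came at a readout z of −6.1, so true z is about the readout plus 31 mm. I'll lift 4 mm and push.

apply_moves(deltas=[0,0,-3,0,0,0,-4,0,4,0,-4,0,9,0,-4,0,13,0,-4,0,17,0,-4,0,22,0,-4,0,27,0,-4,0,32,0,-4,0,37,0,-4,0,40,0,-4,0,40,0,-4,0])

```text
clock: 12.35
tool_pos: [627.4, -93.4, -2.8]
ee_rot: [0.463, 0.887, 0.0, -0.0]
ft_force: [-0.2, -0.1, -0.6]
grip_width: 29.8
grip_force: 0.0
```

```bash
cat > disc.py <<'E'
from m import *
s=readout.sense(); p=s["tool_pos"]; M=Ro.from_quat(s["ee_rot"]).as_matrix()
rec=np.array([575.3,-18.7,25])
print(p.round(1),s["ft_force"].round(1),s["clock"],"recess in tool",(M.T@(rec-p))[:2].round(1))
for n in("top","side"):
    im=get_image(n)
    for r in finder.regions_of(im,"frit")[:5]:
        ys,xs=np.nonzero(r["pixels"]); c=[xs.mean(),ys.mean()]; w=onz(im,[c],29)[0]
        if np.hypot(*(w-rec)[:2])<130: print(n,round(r["p"],2),np.round(c,1),len(xs),w.round(1)[:2],"tool",(M.T@(w-p))[:2].round(1),"bgr",im["color"][r["pixels"]].mean(0).round())
E
python3 disc.py
```

```text
[627.4 -93.4  -2.8] [-0.2 -0.1 -0.6] 12.35 recess in tool [91.1  0. ]
top 0.47 [337.5 211.8] 207 [605.  -62.5] tool [38.2 -0.7] bgr [131. 126. 121.]
```

apply_moves(deltas=[4,0,0,0,8,0,0,0,13,0,0,0,18,0,0,0,23,0,0,0,27,0,0,0,30,0,0,0,30,0,0,0])

```text
clock: 13.35
tool_pos: [610.2, -68.8, -2.9]
ee_rot: [0.463, 0.887, 0.0, -0.0]
ft_force: [0.7, 0.6, 0.2]
grip_width: 29.9
grip_force: 0.0
```

```bash
cat >> disc.py <<'E'
        if n=="top" and np.hypot(*(w-rec)[:2])<130:
            W=onz(im,np.c_[xs,ys],33); L=(W-p)@M; print(" lead edge x",np.percentile(L[:,0],[1,99]).round(1),"y",np.percentile(L[:,1],[1,99]).round(1))
E
python3 disc.py
```

```text
[610.2 -68.8  -2.9] [0.7 0.6 0.2] 13.35 recess in tool [61.1  0. ]
side 0.41 [305.  221.9] 41 [597.2 -54.8] tool [19.  -2.7] bgr [77. 82. 87.]
```

apply_moves(deltas=[4,0,0,0,8,0,0,0,12,0,0,0,16,0,0,0,19,0,0,0,22,0,0,0,22,0,0,0])

```text
clock: 14.25
tool_pos: [597.7, -50.8, -2.8]
ee_rot: [0.463, 0.887, 0.0, 0.0]
ft_force: [-0.7, 0.2, 0.8]
grip_width: 29.6
grip_force: 0.0
```

apply_moves(deltas=[2,0,0,0,4,0,0,0,5,0,0,0])

```text
clock: 14.55
tool_pos: [594.9, -47.0, -3.0]
ee_rot: [0.463, 0.886, -0.0, -0.0]
ft_force: [-0.1, -0.3, -0.2]
grip_width: 30.2
grip_force: 0.2
```

apply_moves(deltas=[1,0,0,0,2,0,0,0,3,0,0,0,3,0,0,0])

```text
clock: 14.95
tool_pos: [593.1, -44.6, -3.0]
ee_rot: [0.463, 0.886, -0.0, -0.0]
ft_force: [-1.1, 0.1, 0.8]
grip_width: 29.7
grip_force: 0.2
```

```bash
python3 disc.py
```

```text
[593.1 -44.6  -3. ] [-1.1  0.1  0.8] 14.95 recess in tool [31.4  0.2]
```

apply_moves(deltas=[1,0,0,0,2,0,0,0,3,0,0,0,3,0,0,0])

```text
clock: 15.55
tool_pos: [591.5, -42.1, -2.9]
ee_rot: [0.463, 0.887, -0.0, -0.0]
ft_force: [0.7, 0.2, -0.2]
grip_width: 29.9
grip_force: 0.0
```

apply_moves(deltas=[1,0,0,0,2,0,0,0,2,0,0,0])

```text
clock: 15.85
tool_pos: [590.4, -40.4, -2.9]
ee_rot: [0.463, 0.886, 0.0, -0.0]
ft_force: [-0.3, -0.5, -0.9]
grip_width: 29.8
grip_force: 0.0
```

apply_moves(deltas=[-3,0,0,0,-8,0,-5,0,-15,0,-25,0,-35,0,-50,0,-65,0,-65,0,-95,0,-70,0,-110,0,-70,0,-115,0,-70,0,-115,0,-70,0])

```text
clock: 16.75
tool_pos: [655.7, -135.4, 66.2]
ee_rot: [0.463, 0.886, -0.0, -0.001]
ft_force: [0.7, 0.2, 0.2]
grip_width: 29.7
grip_force: 0.0
```

```bash
python3 disc.py; python3 - <<'E'
from m import *
p=[575.3,-18.7,.3185]; out=[]
for n in("top","side"):
    im=get_image(n); out.append(im)
    q=proj(im,s2w(p,[[0,0,25]]))[0]; c=np.array(q).round().astype(int); x0,y0=c-[24,24]
    v=cv2.resize(im["color"][y0:y0+48,x0:x0+48],None,fx=8,fy=8,interpolation=cv2.INTER_CUBIC); v=np.clip(v*1.3,0,255).astype(np.uint8)
    out[-1]=v
cv2.imwrite("pics/seat.png",np.hstack(out)); print(np.hstack(out).shape)
E
```

```text
[ 655.7 -135.4   66.2] [0.7 0.2 0.2] 16.75 recess in tool [141.7   0.6]
top 0.52 [323.1 223.6] 116 [575.1 -23.1] tool [138.2  -2. ] bgr [131. 123. 117.]
 lead edge x [121.  158.2] y [-22.8  21.1]
side 0.65 [294.2 217. ] 159 [573.3 -29.5] tool [133.9  -7.2] bgr [111. 115. 120.]
(384, 768, 3)
```

View pics/seat.png

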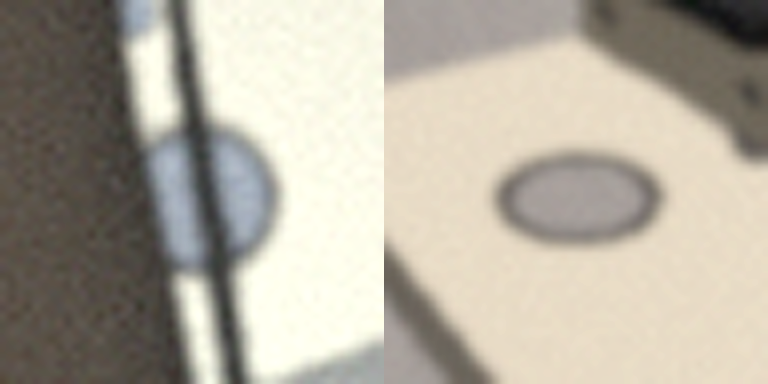

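The seating picture shows the disc flat in the recess, with an even thin gap ring round it (side crop centre (578,198)). Next I'll find the keeper's angle and plan the arc.

```bash
cat > pin.py <<'E'
from m import *
ST=np.array([575.3,-18.7,.3185])
def pinw(t,z): return s2w(ST,[[65-75*np.sin(t),75*np.cos(t),z]])
def pinblob(im,at,r=12):
    c=im["color"] ; return blob({"color":c},at,lambda i:i["color"].max(2)<75,r)
E
python3 - <<'E'
from pin import *
ims={n:get_image(n) for n in("top","side")}
ob=[]
for n,at in(("top",(288,214.5)),("side",(301,190))):
    c,a=pinblob({"color":cv2.imread(f"pics/{n}0.png")},at,9); print(n,c.round(1),a); ob.append((ims[n],c))
f=lambda t:np.concatenate([(proj(im,pinw(t[0],48))[0]-c) for im,c in ob])
r=least_squares(f,[.2]); t=r.x[0]; print("theta",t,r.fun.round(1),"pin",pinw(t,48).round(1))
s=readout.sense(); p=s["tool_pos"]; M=Ro.from_quat(s["ee_rot"]).as_matrix()
yaw=np.arctan2(M[1,1],M[0,1]); print("tool y angle",yaw,"wanted",ST[2]+t)
d=pinw(t,48)[0]-p; print("pin in tool axes",(M.T@d).round(1),p)
E
```

```text
top [287.8 214.7] 10
side [300.5 189.5] 44
theta 0.17963609784209938 [ 0.1 -0.7 -0.3  1. ] pin [[601.2  67.5  48. ]]
tool y angle 0.6093843780963994 wanted 0.4981360978420994
pin in tool axes [197.   70.5  19.2] [ 656.12436027 -134.31031409   67.19333016]
```

apply_moves(deltas=[30,12,0,-0.03,70,26,0,-0.06,112,41,0,-0.09,152,55,0,-0.09,185,67,0,-0.09,197,70.5,0,-0.09,197,70.5,0,-0.09,197,70.5,0,-0.09,197,70.5,0,-0.09], grip=0.55)

```text
clock: 18.05
tool_pos: [601.6, 66.1, 67.0]
ee_rot: [0.423, 0.906, -0.0, -0.0]
ft_force: [0.8, 0.4, -0.0]
grip_width: 48.2
grip_force: 0.0
```

```bash
cat > pd.py <<'E'
from pin import *
s=readout.sense(); p=s["tool_pos"]; M=Ro.from_quat(s["ee_rot"]).as_matrix()
print(p.round(1),s["ft_force"].round(1),s["joint_positions"].round(2),s["clock"],"pin0 in tool",(M.T@(pinw(.18,17)[0]-p)).round(1),"yaw",np.arctan2(M[1,1],M[0,1]).round(3))
E
python3 pd.py
```

```text
[601.6  66.1  67. ] [ 0.8  0.4 -0. ] [ 0.43  0.36 -0.31  0.   -0.91 -2.88] 18.05 pin0 in tool [ 1.4  0.6 50. ] yaw 0.698
```

apply_moves(deltas=[1,0.5,10,0,1,0.5,20,0,1,0.5,28,0,1,0.5,33,0,1,0.5,35,0,1,0.5,38,0,1,0.5,40,0])

```text
clock: 18.75
tool_pos: [601.3, 68.2, 27.0]
ee_rot: [0.422, 0.906, 0.0, 0.0]
ft_force: [0.4, 1.1, 0.4]
grip_width: 48.4
grip_force: 0.0
```

apply_moves(deltas=[0,0,4,0,0,0,8,0,0,0,12,0,0,0,14,0,0,0,14,0,0,0,14,0])

```text
clock: 19.35
tool_pos: [601.2, 68.2, 13.1]
ee_rot: [0.422, 0.906, -0.0, 0.0]
ft_force: [-0.8, 0.1, -0.0]
grip_width: 48.5
grip_force: 0.0
```

```bash
cat > arc.py <<'E'
from pin import *
import sys
# rows for phi (TCP angle on the 75 mm circle) from a to b in n rows; y angle given
a,b,n,ya,yb=map(float,sys.argv[1:6]); n=int(n)
s=readout.sense(); p=s["tool_pos"]; M=Ro.from_quat(s["ee_rot"]).as_matrix(); y0=np.arctan2(M[1,1],M[0,1])
print(p.round(1),s["ft_force"].round(1),"yaw",y0.round(3))
for k in range(1,n+1):
    ph=a+(b-a)*k/n; y=ya+(yb-ya)*k/n; d=M.T@(pinw(ph,p[2])[0]-p); print(f"{ph:.2f}: {d[0]:.1f}, {d[1]:.1f}, 0, {-(y-y0):.3f}")
E
python3 arc.py .18 .9 12 .698 1.30
```

```text
[601.2  68.2  13.1] [-0.8  0.1 -0. ] yaw 0.699
0.24: 0.3, -4.9, 0, -0.049
0.30: 0.8, -9.3, 0, -0.100
0.36: 1.0, -13.8, 0, -0.150
0.42: 1.0, -18.3, 0, -0.200
0.48: 0.7, -22.8, 0, -0.250
0.54: 0.1, -27.3, 0, -0.300
0.60: -0.8, -31.7, 0, -0.350
0.66: -1.9, -36.1, 0, -0.401
0.72: -3.2, -40.4, 0, -0.451
0.78: -4.9, -44.6, 0, -0.501
0.84: -6.7, -48.6, 0, -0.551
0.90: -8.9, -52.6, 0, -0.601
```

apply_moves(deltas=[0.3,-4.9,0,-0.05,0.8,-9.3,0,-0.1,1,-13.8,0,-0.15,1,-18.3,0,-0.2,0.7,-22.8,0,-0.25,0.1,-27.3,0,-0.3,-0.8,-31.7,0,-0.35,-1.9,-36.1,0,-0.4,-3.2,-40.4,0,-0.45,-4.9,-44.6,0,-0.5,-6.7,-48.6,0,-0.55,-8.9,-52.6,0,-0.6], grip=0.34)

```text
clock: 20.55
tool_pos: [566.7, 27.6, 13.4]
ee_rot: [0.135, 0.991, 0.0, 0.0]
ft_force: [-0.6, 0.6, -0.2]
grip_width: 29.6
grip_force: 0.5
```

```bash
python3 arc.py .90 1.56 11 1.30 1.80; python3 - <<'E'
from pin import *
for n in("top","side"):
    im=get_image(n)
    for l in("keeper_pin","keeper"):
        for r in finder.regions_of(im,l)[:2]: print(n,l,round(r["p"],2),np.round(r["at"],1),r["pixels"].sum())
    print(n,"pin px at theta .18/.5/.8",proj(im,np.vstack([pinw(t,48) for t in(.18,.5,.8)])).round(0).tolist())
E
```

```text
[566.7  27.6  13.4] [-0.6  0.6 -0.2] yaw 1.301
0.96: 0.3, -4.6, 0, -0.045
1.02: 0.2, -9.1, 0, -0.090
1.08: -0.1, -13.6, 0, -0.136
1.14: -0.7, -18.0, 0, -0.181
1.20: -1.5, -22.4, 0, -0.226
1.26: -2.6, -26.8, 0, -0.272
1.32: -4.0, -31.1, 0, -0.317
1.38: -5.6, -35.3, 0, -0.363
1.44: -7.4, -39.4, 0, -0.408
1.50: -9.6, -43.4, 0, -0.454
1.56: -11.9, -47.2, 0, -0.499
top keeper_pin 0.67 [479.9 264. ] 829
top pin px at theta .18/.5/.8 [[288.0, 214.0], [294.0, 221.0], [301.0, 226.0]]
side keeper_pin 0.56 [310.7 207.9] 129
side pin px at theta .18/.5/.8 [[300.0, 191.0], [294.0, 194.0], [290.0, 198.0]]
```

apply_moves(deltas=[0.3,-4.6,0,-0.045,0.2,-9.1,0,-0.09,0,-13.6,0,-0.135,-0.7,-18,0,-0.18,-1.5,-22.4,0,-0.225,-2.6,-26.8,0,-0.27,-4,-31.1,0,-0.315,-5.6,-35.3,0,-0.36,-7.4,-39.4,0,-0.405,-9.6,-43.4,0,-0.45,-11.9,-47.2,0,-0.5])

```text
clock: 21.95
tool_pos: [565.2, -21.1, 13.0]
ee_rot: [-0.114, 0.993, 0.0, -0.0]
ft_force: [-0.8, 0.2, -0.1]
grip_width: 29.9
grip_force: 0.4
```

```bash
python3 arc.py 1.56 1.76 10 1.80 1.90
```

```text
[565.2 -21.1  13. ] [-0.8  0.2 -0.1] yaw 1.8
1.58: -0.5, -1.5, 0, -0.010
1.60: -0.7, -3.0, 0, -0.020
1.62: -0.8, -4.5, 0, -0.030
1.64: -1.1, -6.0, 0, -0.040
1.66: -1.3, -7.4, 0, -0.050
1.68: -1.6, -8.9, 0, -0.060
1.70: -1.9, -10.4, 0, -0.070
1.72: -2.3, -11.8, 0, -0.080
1.74: -2.6, -13.3, 0, -0.090
1.76: -3.0, -14.7, 0, -0.100
```

apply_moves(deltas=[-0.5,-1.5,0,-0.01,-0.7,-3,0,-0.02,-0.8,-4.5,0,-0.03,-1.1,-6,0,-0.04,-1.2,-6.7,0,-0.045])

```text
clock: 22.45
tool_pos: [568.1, -27.4, 13.0]
ee_rot: [-0.136, 0.991, 0.0, -0.0]
ft_force: [-0.1, 0.2, 0.3]
grip_width: 29.5
grip_force: 0.3
```

apply_moves(deltas=[-0.2,-0.7,0,0,-0.3,-1.4,0,0])

```text
clock: 22.65
tool_pos: [568.8, -28.7, 13.1]
ee_rot: [-0.136, 0.991, 0.0, 0.0]
ft_force: [0.4, 0.7, 1.1]
grip_width: 30.0
grip_force: 0.3
```

apply_moves(deltas=[-0.2,-0.7,0,0,-0.3,-1.4,0,0])

```text
clock: 22.85
tool_pos: [569.3, -29.7, 13.0]
ee_rot: [-0.136, 0.991, 0.0, -0.0]
ft_force: [-3.0, 5.4, 0.4]
grip_width: 29.9
grip_force: 3.0
```

apply_moves(deltas=[0,-0.5,0,0,0,-0.5,0,0])

```text
clock: 23.05
tool_pos: [569.3, -29.7, 13.1]
ee_rot: [-0.136, 0.991, 0.0, -0.0]
ft_force: [-3.3, 5.8, 2.3]
grip_width: 30.0
grip_force: 3.1
```

apply_moves(deltas=[0,4,0,0,0.5,8,0,0,1,9,0,0,1,9,0,0,1,9,-10,0,1,9,-30,0,1,9,-60,0,1,9,-90,0,1,9,-120,0,1,9,-140,0,1,9,-150,0,1,9,-150,0])

```text
clock: 24.25
tool_pos: [566.9, -22.0, 164.8]
ee_rot: [-0.136, 0.991, 0.0, 0.001]
ft_force: [-1.3, -0.6, -1.0]
grip_width: 29.9
grip_force: 0.0
```

apply_moves(deltas=[10,-18,0,0,30,-54,0,0,52,-94,0,0,74,-134,0,0,96,-174,0,0,116,-208,0,0,125,-225,0,0,125,-225,0,0,125,-225,0,0])

```text
clock: 25.15
tool_pos: [505.6, -272.5, 161.7]
ee_rot: [-0.135, 0.991, 0.0, -0.001]
ft_force: [0.3, 1.0, 0.5]
grip_width: 29.5
grip_force: 0.0
```

```bash
python3 - <<'E'
from pin import *
print(readout.sense()["tool_pos"].round(1))
for n in("top","side"):
    im=get_image(n); cv2.imwrite(f"pics/{n}_end.png",im["color"])
    q=proj(im,pinw(1.571,48))[0]
    try: c,a=pinblob(im,q,10); print(n,"pin expected",q.round(1),"found",c.round(1),a)
    except Exception as e: print(n,e)
    th=np.linspace(0,1.8,181); c=c if a>5 else q
    d=[np.hypot(*(proj(im,pinw(t,48))[0]-c)) for t in th]; print(" theta",th[np.argmin(d)],min(d).round(1))
    old=cv2.imread(f"pics/{n}0.png")
    for l in("frit","reagent","beaker","stopper"):
        print(l,[(round(r["p"],2),np.round(r["at"]).tolist(),int(r["pixels"].sum())) for r in finder.regions_of(im,l)[:4]])
    # hue of disc region beside the bar
    for xy in((0,16),(0,-16),(16,12),(-16,-14),(0,0)):
        u=proj(im,s2w(ST,[[*xy,25 if xy!=(0,0) else 34]]))[0].round().astype(int); print(xy,im["color"][u[1]-1:u[1]+2,u[0]-1:u[0]+2].mean((0,1)).round(),end=" ")
    print()
E
```

```text
[ 505.6 -272.5  161.7]
top pin expected [322.9 226.2] found [327.9 224.2] 107
 theta 1.76 0.3
frit [(0.8, [326.0, 160.0], 219)]
reagent [(0.64, [155.0, 254.0], 835)]
beaker [(0.66, [479.0, 268.0], 648)]
stopper [(0.7, [292.0, 136.0], 206), (0.17, [480.0, 268.0], 692)]
(0, 16) [141. 133. 125.] (0, -16) [57. 62. 66.] (16, 12) [123. 120. 115.] (-16, -14) [52. 57. 60.] (0, 0) [166. 159. 149.] 
side pin expected [290.8 209.3] found [291.5 212.1] 15
 theta 1.69 1.5
frit [(0.73, [366.0, 223.0], 204), (0.58, [362.0, 274.0], 316), (0.45, [297.0, 219.0], 86)]
reagent []
beaker [(0.87, [254.0, 326.0], 1784), (0.45, [310.0, 234.0], 2834)]
stopper [(0.64, [377.0, 201.0], 268)]
(0, 16) [44. 46. 48.] (0, -16) [115. 118. 123.] (16, 12) [145. 155. 161.] (-16, -14) [107. 111. 116.] (0, 0) [102. 108. 112.]
```

apply_moves(deltas=[20,-16,0,0,55,-45,0,0,90,-74,0,0,125,-103,0,0,160,-132,0,0,195,-160,0,0,225,-185,0,0,236,-193,0,0,236,-193,0,0,236,-193,0,0])

```text
clock: 26.65
tool_pos: [331.2, -521.5, 162.9]
ee_rot: [-0.136, 0.991, 0.0, 0.0]
ft_force: [0.2, 0.5, -0.5]
grip_width: 29.4
grip_force: 0.0
```

```bash
python3 - <<'E'
from pin import *
print(readout.sense()["tool_pos"].round(1),readout.sense()["clock"])
for n in("top","side"):
    im=get_image(n); cv2.imwrite(f"pics/{n}_end2.png",im["color"])
    q=proj(im,pinw(1.571,48))[0]
    try:
        c,a=pinblob(im,q,10)
        th=np.linspace(0,1.9,191); d=[np.hypot(*(proj(im,pinw(t,48))[0]-c)) for t in th]
        print(n,"pin exp",q.round(1),"found",c.round(1),a,"theta",th[np.argmin(d)],min(d).round(1))
    except Exception as e: print(n,e)
    for l in("frit","keeper_pin","reagent","beaker","stopper"):
        print(l,[(round(r["p"],2),np.round(r["at"]).tolist(),int(r["pixels"].sum())) for r in finder.regions_of(im,l)[:4]])
    for xy in((0,16),(8,-16),(16,14),(-14,-14),(0,20),(30,0),(45,0),(-30,0)):
        z=25 if xy[1] else 34
        u=proj(im,s2w(ST,[[*xy,z]]))[0].round().astype(int); print(xy,im["color"][u[1]-1:u[1]+2,u[0]-1:u[0]+2].mean((0,1)).round(),end=" ")
    print()
E
```

```text
[ 331.2 -521.5  162.9] 26.65
top pin exp [322.9 226.2] found [323.  226.5] 10 theta 1.57 0.3
frit [(0.73, [400.0, 177.0], 256), (0.58, [325.0, 219.0], 196)]
keeper_pin [(0.58, [317.0, 212.0], 174)]
reagent [(0.61, [158.0, 254.0], 849)]
beaker [(0.77, [478.0, 267.0], 816)]
stopper [(0.51, [292.0, 139.0], 211), (0.25, [328.0, 215.0], 4823)]
(0, 16) [120. 112. 105.] (8, -16) [117. 110. 104.] (16, 14) [104. 105. 103.] (-14, -14) [116. 109. 104.] (0, 20) [103.  99.  94.] (30, 0) [151. 146. 136.] (45, 0) [150. 146. 136.] (-30, 0) [133. 142. 142.] 
side pin exp [290.8 209.3] found [291.2 208.7] 37 theta 1.56 0.7
frit [(0.71, [366.0, 226.0], 190), (0.54, [361.0, 274.0], 313), (0.39, [296.0, 219.0], 88)]
keeper_pin [(0.63, [303.0, 212.0], 264)]
reagent [(0.88, [258.0, 140.0], 739)]
beaker [(0.67, [251.0, 326.0], 1743)]
stopper [(0.68, [380.0, 199.0], 215)]
(0, 16) [48. 52. 53.] (8, -16) [128. 131. 137.] (16, 14) [161. 172. 178.] (-14, -14) [120. 125. 131.] (0, 20) [28. 31. 32.] (30, 0) [167. 180. 186.] (45, 0) [165. 177. 183.] (-30, 0) [141. 155. 165.]
```

The keeper measures 1.57 rad, at its stop. The disc lies under it, the bottle, beaker and stopper are where they were, and the arm is clear.

```bash
python3 -c "
from workcell import robot;print(robot.job_done())"
```

```text
the job is handed in; nothing more can be done
None
```

The job is handed in at about 27 s: the disc lies flat in the recess, the keeper is at its stop over it (1.57 rad in the top view), the bottle, beaker and stopper are where they stood, and the arm is clear; a first push passed over the disc untouched because the readout's z was about 31 mm too low.

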